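# Open a laptop's bottom cover with a pry wedge

## Robot

A 6-joint arm with a two-finger parallel gripper is mounted at the origin on the work surface. World frame = base frame: x ahead of the robot, y to its left, z up, the work surface at z = 0. Lengths are in m, angles in rad, forces in N, time in s.
With the tool pointing down it reaches from about 0.35 to 0.975 m from the base axis. Payload 4.9 kg.
Tool frame: the origin (TCP) lies at the very end of the fingers, on their centre line; the grasp point (between the pads) lies 19 mm behind it (grasp_offset is the distance from the TCP to the grasp point, in m); x points along the fingers, y is the direction in which the jaws open and shut, and the axes are right-handed (so a half turn about x gives the same grasp; the last joint's range is limited). The gripper opens to 85 mm and grips with 20 to 120 N. Pads are 22 mm wide; open, the fingers measure 114 mm over their backs; the gripper's body (76 mm by 85 mm) begins 54 mm behind the grasp point. The pads swing forward as they close: fully open they stand 13 mm farther back than shut.
Start: joints at [-1.383, 0.053, 1.613, -0, 1.476, -0.119], TCP at [0.189, -0.596, 0.231] pointing down, gripper open.
Joint ranges: [-3.01, 3.01], [-1.01, 2.22], [0.06, 2.58], [-1.02, 4.17], [0.09, 2.62], [-3.14, 3.14]. Speed limits (rad/s): [2.57, 2.57, 3.14, 3.14, 3.14, 3.14].

## Interface

Orientations are given as a rotation vector (axis times angle).
In Python, from station import get_obs, get_image, camera_model, finish_job, grasp_offset gives the robot as it stands.
- The arm moves only by the shell command python3 -m crank 'ROWS' [OPENING] [FORCE]. ROWS is JSON, a list that holds one entry, the list of rows, each a list of 4 numbers: the shift along the world's x, y, z in m, then the turn about the world's z in degrees. In form: [[[dx, dy, dz, turn], ...]]. A call has 1 to 5 rows; each row is the pose to reach, as a shift and turn from the pose commanded when the call began; what a row does not reach only later rows make up. A row lasts 1/12 s, in which the tool goes at most 41.7 mm and 7.16 degrees, less where a joint would pass 70% of its speed; a pose out of reach is approached as far as the arm can. A call with a gripper value outside its range is refused whole. OPENING is the opening, from 0 (shut) to 1 (fully open), set as the call begins (- or left out, the last holds). The fingers move at their own pace and stop on an object; FORCE is the grip in N (left out, the last holds). Time passes only in rows, so rows that repeat a pose let the fingers close. It gives the time, the measured TCP pose, the force and the opening at its end, in the units of the state.
- get_obs(): the state, without advancing time (a new reading comes with each control period).
- get_image(name): name is "scene" or "top" or "wrist"; returns (picture, depth): 420x560x3 uint8, red, green, blue; 420x560 float32, m along the optical axis (not along the pixel's ray), 0 where there is no reading.
- camera_model(name): a dict with "fx", "fy", "cx", "cy" (pixels), "xyz" and "attitude" of the camera in the world. Camera axes: x right, y down, z forward; pixel columns grow to the right and rows downward; lengths in m; the calibration is good to about 2 mm. A picture is of the moment at which its call begins: read the wrist's pose just before it. camera_model takes no time and is no camera call; for the wrist camera it gives the pose at the moment of the call.
- finish_job(): hands the job in, once; it reports no verdict.
The state is a dict: "t": time; "q": joint angles; "dq": joint speeds; "effort": joint torques, N m; "tool_pos": TCP position; "tool_rot": TCP orientation; "contact_force": force on the tool from outside, world axes, zero at the start; "wrist_torque": the same for the moment, N m; "opening": finger opening in m.
Only numpy, scipy, OpenCV 4.12 (cv2) and the standard library are available. Lean on these libraries where they do the work, as an engineer would, in place of code of your own. Each camera call takes 0.05 s, during which the arm holds its last target.

## Task

The laptop lies upside down with the screws of its bottom cover already out. Pick up the yellow pry wedge and push its thin end level into the notch in the middle of the laptop's front edge, under the cover, until the cover's front edge just lifts off the base: a gap of 4 to 5 mm all along the front, and not much more. Finish while still holding the wedge there with the gripper, the cover resting on it; do not touch the cover with the gripper, and leave the other things on the bench where they are.

Things in the scene. Friction and masses are not known exactly. Their poses are not given: they have to be found in the camera images.
- laptop: Fixed silver laptop, upside down on a green anti-slip pad (270 x 360 x 2 mm, part of it). 230 mm (x) by 330 mm (y). Origin: centre of the pad's underside on the bench; z up; front edge with the notch at x = -115 mm, +x to the rear hinge bar. The rim that carries the cover is 19 mm high; side rims (22 mm) and hinge bar (26 mm) leave the cover 1.5 mm of play and stop it sliding back
- notch (a point): Middle of the pry notch's mouth in the laptop's front face, at the height of the notch's flat floor, 12 mm above the bench; axes as the laptop's. The notch is 64 mm wide (y), 7 mm high up to the cover's underside, and runs 75 mm in (+x); the first 8 mm of its floor slope down 4 mm towards the mouth. A black strip on the cover top marks its place
- cover: Loose dark grey bottom cover, stiff plate 210 (x) x 321 (y) x 5 mm, about 0.4 kg, with feet and vents on top. Origin: centre of its underside, when closed at laptop x = -10, y = 0, z = 19 mm; axes as the laptop's. Front edge flush with the laptop's front face. Raised at the front it tips about its rear edge against the hinge bar; it sinks back when the wedge is drawn out
- cover_front (a point): Middle of the cover's lower front edge (19 mm above the bench when closed, so the gap is its height less 19 mm)
- cover_left (a point): Point on the cover's lower front edge 155 mm to the +y side of its middle; 19 mm above the bench when closed
- cover_right (a point): Point on the cover's lower front edge 155 mm to the -y side of its middle; 19 mm above the bench when closed
- wedge: Yellow nylon pry wedge, 105 mm long, 65 g, flat on the bench, left or right (swaps with the drive). Origin: centre of its underside; +x to the thin end, z up. Blade x = -7.5 to 52.5 mm, 36 mm wide, flat underside, thickness falling evenly from 17 to 2 mm at the thin end (1 mm per 4). Heel x = -52.5 to -7.5 mm, 30 mm wide (y), 30 mm high: grip it from above across its width
- wedge_tip (a point): Middle of the lower edge of the wedge's thin end, 52.5 mm from the wedge's origin; axes as the wedge's
- drive: Bystander: bare metal disk drive 100 x 70 x 9.5 mm; origin at the centre of its underside
- screw_dish: Bystander: small steel dish of screws, 84 mm across, 22 mm high; origin at the centre of its underside
- flux_bottle: Bystander: small green bottle with black cap, 28 mm across, 95 mm high; origin at the centre of its underside
- solder_spool: Bystander: reel of solder, 60 mm across, 35 mm high, standing flat; origin at the centre of its underside
- battery: Bystander: black laptop battery pack 205 x 48 x 20 mm; origin at the centre of its underside
- screwdriver: Bystander: screwdriver with yellow handle, about 180 mm long, lying along its x
- brush: Bystander: small black brush, about 160 mm long, lying along its x
Not all that is in view belongs to the job. Leave any turquoise look-alike of the wedge alone.

How it is judged:
By the outcome, as a careful person would: the job done as asked, in the order asked, and still so for the second after the job is handed in, while the arm keeps its last pose, push and grip.
It also fails if it takes over 35 s, if anything falls off the work surface, if the arm or the gripper's body presses on something with over 40 N, if the wrist force passes 120 N, or if a joint passes its speed limit or range.

## Working session

There is one attempt and no reset: what is moved stays moved. The work goes in short steps, Python scripts to look and compute and a shell command to move; the robot and the scene stay as the last step left them, time stands still between calls to the robot, and variables do not carry over. Pictures are saved under pics/ and viewed, and the job is handed in when it is done.

```bash
ls; mkdir -p pics
python3 - <<'E'
from station import *
import cv2,numpy as np
o=get_obs();print(o,grasp_offset)
for n in("scene","top"):
    im,d=get_image(n);cv2.imwrite(f"pics/{n}0.png",im[:,:,::-1]);np.savez(f"pics/{n}0.npz",im=im,d=d)
    print(n,camera_model(n))
E
```

```text
pics
{'t': 0.0, 'q': array([-1.38302026e+00,  5.33334643e-02,  1.61432868e+00, -4.34935047e-06,
        1.47596174e+00, -1.18981967e-01]), 'dq': array([-9.49081834e-04, -2.16181198e-03,  9.53264045e-05,  7.50162812e-04,
        4.06968221e-04,  1.15642076e-03]), 'effort': array([-3.23190661e-04, -3.93682730e+01, -3.70180857e+01, -1.53599372e-04,
        7.20401396e-03, -1.32637197e-05]), 'tool_pos': array([ 0.18862304, -0.59519962,  0.23005679]), 'tool_rot': array([ 2.05689163,  0.32010634, -2.05704603]), 'contact_force': array([ 0.34203899, -0.08508395,  0.44743316]), 'wrist_torque': array([ 0.04714143, -0.02320893, -0.02334165]), 'opening': 0.08522723905127906} 0.0187
scene {'fx': 495.9400414970221, 'fy': 495.9400414970221, 'cx': 284.21866815341525, 'cy': 211.29151600808802, 'xyz': array([ 1.33561105, -0.82244391,  0.90905246]), 'attitude': array([-2.09669308, -0.8071838 ,  0.43233303])}
top {'fx': 426.18047191147406, 'fy': 426.18047191147406, 'cx': 280.9526288946357, 'cy': 211.59192536882972, 'xyz': array([ 0.24523874, -0.01451039,  1.52594444]), 'attitude': array([-2.13598728,  2.08968421, -0.21626464])}
```

View pics/top0.png

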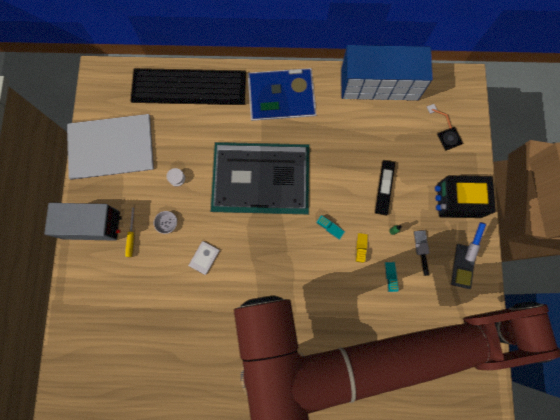

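View pics/scene0.png

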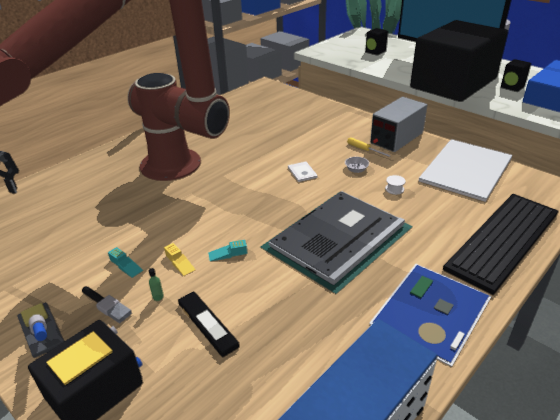

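The yellow wedge could be confused with these things in the top view:
- Yellow wedge-shaped part at (362,247), which is my choice.
- Turquoise look-alikes at (330,226) and (392,277).
- Yellow screwdriver handle at (130,245).
- Yellow lid on the black box at (472,193).

Next I'll check the choice in a close crop and measure it.

```bash
cat > h.py <<'E'
from station import *
import cv2,numpy as np
from scipy.spatial.transform import Rotation as R
def ray(c,uv):
    uv=np.atleast_2d(np.asarray(uv,float))
    d=np.c_[(uv[:,0]-c['cx'])/c['fx'],(uv[:,1]-c['cy'])/c['fy'],np.ones(len(uv))]
    return d@R.from_rotvec(c['attitude']).as_matrix().T
def onz(c,uv,z):
    d=ray(c,uv); return c['xyz']+d*((z-c['xyz'][2])/d[:,2])[:,None]
def proj(c,P):
    p=(np.atleast_2d(P)-c['xyz'])@R.from_rotvec(c['attitude']).as_matrix()
    return np.c_[c['fx']*p[:,0]/p[:,2]+c['cx'],c['fy']*p[:,1]/p[:,2]+c['cy']]
def cloud(c,d):
    v,u=np.mgrid[:d.shape[0],:d.shape[1]]
    r=ray(c,np.c_[u.ravel(),v.ravel()])
    return (c['xyz']+r*d.ravel()[:,None]).reshape(*d.shape,3)
E
python3 - <<'E'
from h import *
z=np.load('pics/top0.npz');im,d=z['im'],z['d'];c=camera_model('top')
P=cloud(c,d)
hsv=cv2.cvtColor(im,cv2.COLOR_RGB2HSV)
def comp(m,n):
    k,l,s,ce=cv2.connectedComponentsWithStats(m.astype(np.uint8))
    for i in range(1,k):
        if s[i,4]>60: print(n,s[i],ce[i].round(1),P[l==i].mean(0).round(3), 'z',np.percentile(P[l==i][:,2],[5,50,95]).round(3))
    return l
ly=comp(cv2.inRange(hsv,(22,170,120),(32,255,255))>0,'yellow')
lg=comp(cv2.inRange(hsv,(70,100,40),(92,255,140))>0,'green')
print('bench z',np.median(P[225:235,250:300,2]))
crop=np.hstack([cv2.resize(im[200:300,310:410],None,fx=4,fy=4,interpolation=cv2.INTER_CUBIC),cv2.resize(im[135:235,205:305],None,fx=4,fy=4,interpolation=cv2.INTER_CUBIC)])
cv2.imwrite('pics/crop1.png',crop[:,:,::-1])
E
```

```text
yellow [457 183  31  21 603] [472.  192.6] [ 0.618 -0.658  0.122] z [0.112 0.117 0.122]
yellow [125 232   7  25 129] [128.2 245. ] [0.424 0.524 0.036] z [0.018 0.024 0.03 ]
yellow [356 233  12  30 290] [361.3 247.3] [ 0.435 -0.297  0.023] z [0.001 0.015 0.034]
green [261 102  18   8 127] [269.5 105.7] [0.973 0.043 0.011] z [0.004 0.011 0.018]
green [211 143  98  71 717] [256.8 192.7] [0.632 0.081 0.004] z [-0.003  0.002  0.008]
green [317 216  27  23 262] [330.5 226.9] [ 0.506 -0.188  0.023] z [0.001 0.015 0.034]
green [385 262  13  30 274] [391.2 275.9] [ 0.338 -0.401  0.018] z [0.003 0.016 0.034]
bench z 0.00011464877822209285
```

View pics/crop1.png

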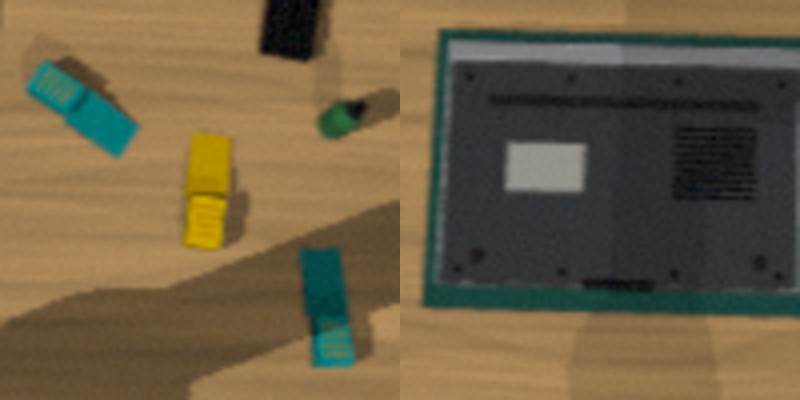

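The crop shows the yellow wedge with its blade (thin end) up, at crop (211,140), and its grooved heel down, at crop (205,222). The turquoise ones are look-alikes. The laptop's black strip is on the near edge, at about (257,206) in the full image.

Run:
```python
from h import *
z=np.load('pics/top0.npz');im,d=z['im'],z['d'];c=camera_model('top')
P=cloud(c,d)
hsv=cv2.cvtColor(im,cv2.COLOR_RGB2HSV)
m=cv2.inRange(hsv,(70,100,40),(92,255,140));m2=np.zeros_like(m);m2[140:216,208:312]=m[140:216,208:312]
pts=np.argwhere(m2>0)[:,::-1]
h=cv2.convexHull(pts.astype(np.int32))[:,0]
r=cv2.minAreaRect((onz(c,h,0.002)[:,:2]*1000).astype(np.float32));print('pad mm',r)
# wedge
m=cv2.inRange(hsv,(20,140,60),(34,255,255));w=np.zeros_like(m);w[225:270,345:380]=m[225:270,345:380]
Q=P[w>0]; 
q=Q[Q[:,2]>.024];print('heel',len(q),q.mean(0),cv2.minAreaRect((q[:,:2]*1000).astype(np.float32)))
q=Q[(Q[:,2]<.02)];print('blade',len(q),q.mean(0),cv2.minAreaRect((q[:,:2]*1000).astype(np.float32)))
# strip
g=im.max(2)
s=np.zeros_like(g);s[200:212,240:280]=(g[200:212,240:280]<28);
pp=np.argwhere(s>0)[:,::-1];print('strip',len(pp),pp.mean(0),onz(c,[pp.mean(0)],.0245))
```

```text
pad mm ((690.4574584960938, 69.39952850341797), (353.98394775390625, 264.1746826171875), 89.83386993408203)
heel 116 [ 0.40564324 -0.28947731  0.04367388] ((322.9271545410156, -169.77389526367188), (48.690956115722656, 343.799560546875), 34.64275360107422)
blade 208 [ 0.45246659 -0.30113023  0.00801399] ((437.0009460449219, -300.2904357910156), (41.93365478515625, 107.38713073730469), 83.31069946289062)
strip 29 [259.93103448 205.4137931 ] [[0.57853501 0.06685471 0.0245    ]]
```

```bash
python3 - <<'E'
from h import *
o=get_obs();print(R.from_rotvec(o['tool_rot']).as_matrix().round(3))
c=camera_model('wrist');print(c,R.from_rotvec(c['attitude']).as_matrix().round(3))
E
python3 -m crank '[[[0.03,0.03,0,7],[0.05,0.06,0,7],[0.07,0.09,0,7],[0.08,0.12,0.0,7],[0.1,0.15,0,7]]]' 1
```

```text
[[-0.     0.302 -0.953]
 [ 0.002 -0.953 -0.302]
 [-1.    -0.002 -0.   ]]
{'fx': 378.19335315401884, 'fy': 378.19335315401884, 'cx': 284.7830937005634, 'cy': 211.89373986140822, 'xyz': array([ 0.25739411, -0.57421841,  0.3728725 ]), 'attitude': array([ 2.34212209, -1.71352834, -0.24844113])} [[ 0.302 -0.914 -0.269]
 [-0.953 -0.291 -0.083]
 [-0.002  0.282 -0.96 ]]
t: 0.52
tool_pos: [0.2885, -0.4441, 0.2305]
tool_rot: [1.985, 0.433, -1.986]
contact_force: [1.1, -0.5, 0.6]
opening: 0.0853
```

```bash
python3 -m crank '[[[0.02,0.03,0,-7],[0.04,0.06,0,-14],[0.06,0.09,0,-21],[0.08,0.12,0.0,-28],[0.1,0.148,0,-31]]]' 1
python3 -m crank '[[[0,0,0,0],[0,0,0,0]]]' 1
python3 - <<'E'
from h import *
o=get_obs();print(o['tool_pos'],R.from_rotvec(o['tool_rot']).as_matrix().round(3)[:,1])
c=camera_model('wrist');im,d=get_image('wrist')
np.savez('pics/w1.npz',im=im,d=d,**c);cv2.imwrite('pics/w1.png',im[:,:,::-1])
E
```

```text
t: 0.93
tool_pos: [0.389, -0.2962, 0.2309]
tool_rot: [-2.16, 0.127, 2.161]
contact_force: [0.0, 0.7, -0.2]
opening: 0.0851
t: 1.1
tool_pos: [0.3893, -0.2963, 0.2309]
tool_rot: [-2.165, 0.117, 2.167]
contact_force: [-0.3, -0.1, -0.1]
opening: 0.085
[ 0.38932523 -0.29634849  0.23089161] [-0.108 -0.994 -0.   ]
```

View pics/w1.png

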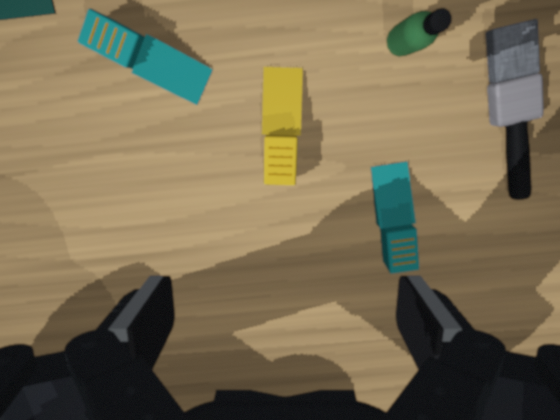

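The wrist view shows the wedge with its thin end's top edge at row 68 (cols 264–302) and its heel's rear edge at row 185 (cols 265–296). Next I'll measure it.

```bash
cat > wm.py <<'E'
from h import *
import sys
f=sys.argv[1]
z=np.load(f);im=z['im'];c={k:z[k] for k in('fx','fy','cx','cy','xyz','attitude')}
hsv=cv2.cvtColor(im,cv2.COLOR_RGB2HSV)
m=cv2.inRange(hsv,(22,150,60),(32,255,255))
k,l,s,ce=cv2.connectedComponentsWithStats(m);i=1+s[1:,4].argmax();print(s[i])
cn=max(cv2.findContours((l==i).astype(np.uint8),cv2.RETR_EXTERNAL,cv2.CHAIN_APPROX_NONE)[0],key=len)
ap=cv2.approxPolyDP(cn,4,True)[:,0];print(ap.tolist())
P=cloud(c,z['d']);Q=P[l==i];print('z pct',np.percentile(Q[:,2],[2,50,98]).round(4))
t=Q[Q[:,2]>.026];b=Q[Q[:,2]<.017]
for n,q in(('heel',t),('blade',b)):
    r=cv2.minAreaRect((q[:,:2]*1000).astype(np.float32));print(n,q.mean(0).round(4),[np.round(x,1) for x in r])
v=b[:,:2].mean(0)-t[:,:2].mean(0);print('yaw means',np.degrees(np.arctan2(v[1],v[0])))
r=cv2.minAreaRect((Q[:,:2]*1000).astype(np.float32));print('all',[np.round(x,1) for x in r])
E
python3 wm.py pics/w1.npz
```

```text
[ 262   67   41  118 4170]
[[265, 67], [264, 181], [293, 184], [302, 71]]
z pct [0.0021 0.0142 0.0312]
heel [ 0.4106 -0.2945  0.0321] [array([ 424.4, -296.3]), array([29.4, 74.8]), np.float64(83.0)]
blade [ 0.4615 -0.3018  0.0093] [array([ 444.3, -299.6]), array([36.2, 93.4]), np.float64(82.1)]
yaw means -8.180294862639204
all [array([ 438.8, -298.8]), array([ 36.2, 104.3]), np.float64(82.1)]
```

```bash
python3 -m crank '[[[0.01,0.001,-0.04,-1.7],[0.02,0.0015,-0.08,-1.7],[0.02,0.0015,-0.12,-1.7],[0.02,0.0015,-0.15,-1.7],[0.02,0.0015,-0.15,-1.7]]]' 1 60
python3 -m crank '[[[0,0,0,0],[0,0,0,0]]]'
python3 - <<'E'
from h import *
o=get_obs();print(o['tool_pos'],R.from_rotvec(o['tool_rot']).as_matrix().round(3))
c=camera_model('wrist');im,d=get_image('wrist')
np.savez('pics/w2.npz',im=im,d=d,**c);cv2.imwrite('pics/w2.png',im[:,:,::-1])
E
python3 wm.py pics/w2.npz
```

```text
t: 1.57
tool_pos: [0.4037, -0.2935, 0.0734]
tool_rot: [-2.13, 0.144, 2.155]
contact_force: [-1.6, 0.3, -1.7]
opening: 0.0856
t: 1.73
tool_pos: [0.4092, -0.2981, 0.0833]
tool_rot: [-2.15, 0.156, 2.146]
contact_force: [-0.2, -0.5, 0.8]
opening: 0.0854
[ 0.40923374 -0.2981138   0.08330195] [[ 0.002 -0.143 -0.99 ]
 [-0.002 -0.99   0.143]
 [-1.     0.002 -0.002]]
[  245    84    65   191 11222]
[[246, 85], [253, 273], [301, 274], [302, 195], [309, 183], [308, 85]]
z pct [0.0023 0.0141 0.0311]
heel [ 0.4114 -0.2949  0.0321] [array([ 433.9, -297.7]), array([29.6, 94.8]), np.float64(82.7)]
blade [ 0.4614 -0.3018  0.0093] [array([ 458.6, -301.8]), array([36.8, 64.3]), np.float64(82.4)]
yaw means -7.789462446921835
all [array([ 438.7, -299.1]), array([ 36.8, 104.5]), np.float64(82.4)]
```

View pics/w2.png

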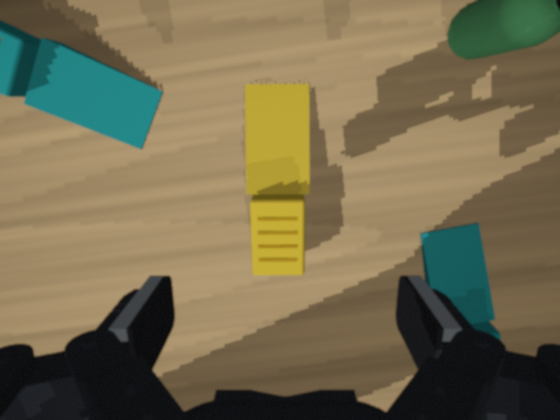

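```bash
python3 -m crank '[[[0,0,-0.02,0],[0,0,-0.04,0],[0,0,-0.04,0],[0,0,-0.04,0]]]'
python3 -m crank '[[[0,0,0,0],[0,0,0,0],[0,0,0,0]]]'
python3 -c "
from h import *
print(get_obs()['tool_pos'],R.from_rotvec(get_obs()['tool_rot']).as_matrix()[:,1])"
```

```text
t: 2.12
tool_pos: [0.4092, -0.297, 0.0428]
tool_rot: [-2.149, 0.154, 2.147]
contact_force: [-0.2, 0.6, -0.2]
opening: 0.0855
t: 2.37
tool_pos: [0.4097, -0.2973, 0.0432]
tool_rot: [-2.152, 0.155, 2.146]
contact_force: [-0.6, 0.3, -0.3]
opening: 0.0855
[ 0.40973562 -0.29726074  0.04318115] [-0.1412623  -0.98997037  0.00190223]
```

```bash
python3 -m crank '[[[0,0.0025,-0.02,0.3],[-0.001,0.0025,-0.034,0.3],[-0.001,0.0025,-0.039,0.3],[-0.001,0.0025,-0.039,0.3],[-0.001,0.0025,-0.039,0.3]]]'
python3 -m crank '[[[0,0,0,0],[0,0,0,0],[0,0,0,0],[0,0,0,0],[0,0,0,0]]]' 0 60
python3 -m crank '[[[0,0,0,0],[0,0,0,0],[0,0,0,0],[0,0,0,0],[0,0,0,0]]]' 0 60
python3 -c "
from h import *
print(get_obs()['tool_pos'],R.from_rotvec(get_obs()['tool_rot']).as_matrix())"
```

```text
t: 2.78
tool_pos: [0.4081, -0.2941, 0.0029]
tool_rot: [-2.151, 0.147, 2.15]
contact_force: [0.3, -0.2, 1.2]
opening: 0.0854
t: 3.2
tool_pos: [0.4083, -0.2943, 0.0032]
tool_rot: [-2.152, 0.148, 2.15]
contact_force: [1.3, -0.9, -0.9]
opening: 0.029
t: 3.62
tool_pos: [0.4082, -0.2943, 0.003]
tool_rot: [-2.152, 0.148, 2.15]
contact_force: [-1.4, -0.1, 6.2]
opening: 0.0287
[ 0.40824014 -0.29426624  0.00296194] [[ 9.09285494e-04 -1.36061066e-01 -9.90700035e-01]
 [-8.89437282e-04 -9.90700163e-01  1.36060267e-01]
 [-9.99999191e-01  7.57447919e-04 -1.02184707e-03]]
```

```bash
python3 -m crank '[[[0,0,0.03,0],[0,0,0.06,0],[0,0.02,0.09,0],[0,0.05,0.1,2],[0,0.085,0.1,4]]]' 0 60
python3 -m crank '[[[0,0.04,0,1],[0,0.08,0,2],[0.0,0.12,0,3.8],[0.0,0.16,0,3.8],[0.0,0.2,0,3.8]]]'
python3 -m crank '[[[0,0.03,0,0],[0,0.055,0,0],[0.0,0.075,0,0],[0.0,0.075,0,0],[0.0,0.075,0,0]]]'
python3 -m crank '[[[0,0,0,0],[0,0,0,0]]]'
python3 - <<'E'
from h import *
o=get_obs();print(o['tool_pos'],R.from_rotvec(o['tool_rot']).as_matrix().round(4))
for n in('wrist','top','scene'):
    c=camera_model(n);im,d=get_image(n)
    np.savez(f'pics/{n}3.npz',im=im,d=d,**c);cv2.imwrite(f'pics/{n}3.png',im[:,:,::-1])
E
python3 wm.py pics/wrist3.npz
```

```text
t: 4.03
tool_pos: [0.4095, -0.2101, 0.1059]
tool_rot: [-2.195, 0.078, 2.183]
contact_force: [0.9, -0.1, -0.7]
opening: 0.0294
t: 4.45
tool_pos: [0.4065, -0.0069, 0.1014]
tool_rot: [-2.22, 0.001, 2.222]
contact_force: [0.8, 0.0, -1.2]
opening: 0.0291
t: 4.87
tool_pos: [0.4069, 0.0669, 0.1014]
tool_rot: [2.218, 0.002, -2.222]
contact_force: [-0.8, 0.0, -0.3]
opening: 0.0292
t: 5.03
tool_pos: [0.4075, 0.0654, 0.1019]
tool_rot: [-2.22, 0.002, 2.222]
contact_force: [-1.2, 0.1, -0.2]
opening: 0.0288
[0.40752283 0.0654432  0.10187796] [[-8.0e-04 -1.6e-03 -1.0e+00]
 [-2.0e-04 -1.0e+00  1.6e-03]
 [-1.0e+00  2.0e-04  8.0e-04]]
[  235    69   100   299 27641]
[[236, 69], [236, 240], [246, 242], [241, 278], [245, 363], [322, 366], [329, 283], [323, 242], [333, 239], [334, 69]]
z pct [0.1013 0.113  0.13  ]
heel [0.4425 0.065  0.1164] [array([438.4,  64.9]), array([104.3,  35.8]), np.float64(0.0)]
blade [2.905e-01 6.660e-02 1.000e-04] [array([292. ,  65.4]), array([18.3, 62.6]), np.float64(0.5)]
yaw means 179.38553099501362
all [array([386.8,  65. ]), array([ 62.6, 207.7]), np.float64(89.7)]
```

View pics/wrist3.png

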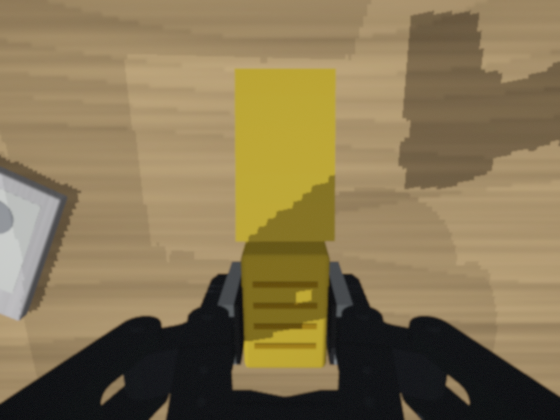

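View pics/scene3.png

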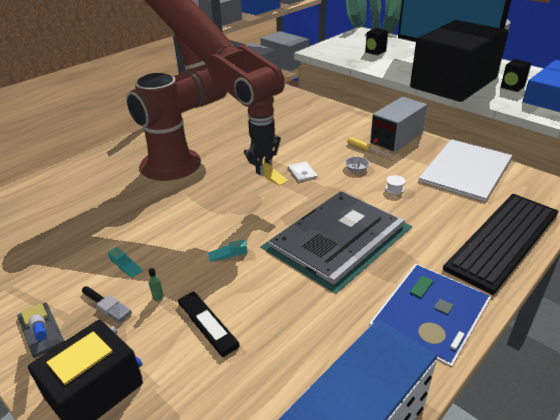

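The wedge is held level and straight, with its tip edge at row 69 (cols 236–334). The measured tip is at x=0.4905, y=0.065. Next I'll move to where the wrist camera can see the laptop's front edge.

```bash
python3 -m crank '[[[0.01,0,0.035,0],[0.02,0,0.07,0],[0.04,0,0.1,0],[0.055,0,0.12,0],[0.055,0,0.12,0]]]'
python3 -m crank '[[[0,0,0,0],[0,0,0,0],[0,0,0,0]]]'
python3 - <<'E'
from h import *
o=get_obs();print(o['tool_pos'])
for n in('wrist',):
    c=camera_model(n);im,d=get_image(n)
    np.savez(f'pics/{n}4.npz',im=im,d=d,**c);cv2.imwrite(f'pics/{n}4.png',im[:,:,::-1])
E
```

```text
t: 5.6
tool_pos: [0.4674, 0.0654, 0.2286]
tool_rot: [-2.233, 0.002, 2.209]
contact_force: [0.4, -0.2, 0.0]
opening: 0.0288
t: 5.85
tool_pos: [0.4612, 0.066, 0.2201]
tool_rot: [-2.217, 0.001, 2.225]
contact_force: [-0.4, 0.2, -1.4]
opening: 0.0291
[0.4612074  0.06602397 0.22006964]
```

View pics/wrist4.png

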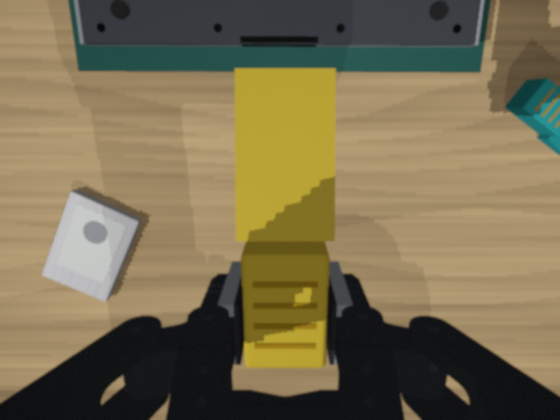

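The laptop's front is in view: pad front corners at about (79,71) and (481,71), black strip at cols 240–318, row 41. Now I'll measure the pose.

```bash
cat > lm.py <<'E'
from h import *
import sys
z=np.load(sys.argv[1]);im=z['im'];c={k:z[k] for k in('fx','fy','cx','cy','xyz','attitude')}
hsv=cv2.cvtColor(im,cv2.COLOR_RGB2HSV)
m=cv2.inRange(hsv,(70,90,30),(92,255,160));k,l,s,ce=cv2.connectedComponentsWithStats(m)
i=l[60,150];M=(l==i)|(l==l[60,420])
cols=[u for u in list(range(90,228))+list(range(342,472))]
bot=np.array([[u,np.where(M[:,u])[0].max()+.5] for u in cols]);top=np.array([[u,np.where(M[30:,u])[0].min()+30-.5] for u in cols])
for n,e,zz in(('padfront',bot,.002),):
    p=onz(c,e,zz);f=np.polyfit(p[:,1],p[:,0],1);print(n,'x at y=.067',np.polyval(f,.067),'yaw deg',-np.degrees(np.arctan(f[0])))
# sides of pad front
for v in(66,68):
    u=np.where(M[v])[0];u=u[(u>40)&(u<520)];q=onz(c,[[u.min()-.5,v],[u.max()+.5,v]],.002);print('pad side y',q[:,1],'mid',q[:,1].mean(),'w',np.ptp(q[:,1]))
# strip
g=im.max(2).astype(int);s=(g<22);s2=np.zeros_like(s);s2[30:50,225:335]=s[30:50,225:335]
pp=np.argwhere(s2)[:,::-1];lo,hi=pp.min(0),pp.max(0);q=onz(c,[[lo[0]-.5,41],[hi[0]+.5,41],[280,hi[1]+.5]],.0245);print('strip',lo,hi,q.round(4),'midy',q[:2,1].mean())
P=cloud(c,z['d']);
for v in range(30,74,3): print(v,P[v,150].round(4),P[v,280].round(4),P[v,420].round(4))
E
python3 lm.py pics/wrist4.npz
```

```text
padfront x at y=.067 0.5588846876191375 yaw deg -0.21936051857503885
pad side y [ 0.24973229 -0.10797344] mid 0.07087942086852618 w 0.35770572926586564
pad side y [ 0.24909957 -0.1082185 ] mid 0.07044053225850523 w 0.3573180708377731
strip [242  38] [316  41] [[0.5797 0.1012 0.0245]
 [0.5797 0.0396 0.0245]
 [0.5793 0.0696 0.0245]] midy 0.07040533800219165
30 [0.5881 0.1758 0.0239] [0.5338 0.0655 0.3625] [ 0.5879 -0.0446  0.0244]
33 [0.5858 0.1759 0.0244] [0.5856 0.0695 0.0254] [ 0.5856 -0.0448  0.0247]
36 [0.5836 0.1762 0.0241] [0.5835 0.0696 0.0241] [ 0.5834 -0.0449  0.0249]
39 [0.5814 0.1766 0.0235] [0.5811 0.0696 0.0249] [ 0.581  -0.045   0.0254]
42 [0.5793 0.1772 0.0224] [0.5791 0.0696 0.023 ] [ 0.5789 -0.0457  0.0241]
45 [0.5782 0.1808 0.0123] [0.5788 0.0698 0.0079] [ 0.5776 -0.0483  0.0169]
48 [0.5769 0.1838 0.004 ] [0.5769 0.0699 0.0031] [ 0.5769 -0.0532  0.0027]
51 [0.5746 0.1845 0.0024] [0.5745 0.0699 0.0029] [ 0.5746 -0.0536  0.0021]
54 [0.5722 0.185  0.0018] [0.5722 0.0699 0.0022] [ 0.5721 -0.054   0.0017]
57 [0.5698 0.1852 0.0018] [0.5696 0.0699 0.0026] [ 0.5697 -0.0544  0.0014]
60 [0.5672 0.1851 0.0028] [0.5672 0.0699 0.0026] [ 0.5672 -0.0546  0.0014]
63 [0.5648 0.1857 0.0019] [0.5647 0.0699 0.002 ] [ 0.5647 -0.0548  0.0017]
66 [0.5624 0.1866 0.    ] [0.5622 0.0699 0.0029] [ 0.5621 -0.0546  0.0031]
69 [0.5597 0.1861 0.0023] [0.5442 0.0673 0.2185] [ 0.5597 -0.0553  0.0015]
72 [ 0.5574  0.1874 -0.0008] [0.5431 0.0673 0.2192] [ 5.573e-01 -5.610e-02  2.000e-04]
```

```bash
python3 -m crank '[[[0,0.001,-0.035,0],[0,0.002,-0.07,0],[0,0.004,-0.105,0],[0,0.004,-0.14,0],[0,0.004,-0.16,0]]]'
python3 -m crank '[[[0,0,0,0],[0,0,0,0],[0,0,0,0],[0,0,0,0]]]'
python3 -m crank '[[[0,0,-0.015,-0.1],[0.005,0,-0.03,-0.2],[0.01,0,-0.042,-0.2],[0.012,0,-0.042,-0.2]]]'
python3 -m crank '[[[0,0,0,0],[0,0,0,0],[0,0,0,0],[0,0,0,0]]]'
python3 - <<'E'
from h import *
o=get_obs();print(o['tool_pos'],R.from_rotvec(o['tool_rot']).as_matrix().round(4))
for n in('wrist','scene'):
    c=camera_model(n);im,d=get_image(n)
    np.savez(f'pics/{n}5.npz',im=im,d=d,**c);cv2.imwrite(f'pics/{n}5.png',im[:,:,::-1])
im=cv2.resize(im[150:300,200:400],None,fx=4,fy=4,interpolation=cv2.INTER_CUBIC);cv2.imwrite('pics/scene5c.png',im[:,:,::-1])
E
```

```text
t: 6.32
tool_pos: [0.4585, 0.0703, 0.0569]
tool_rot: [-2.213, 0.0, 2.23]
contact_force: [0.2, 0.2, -0.9]
opening: 0.0292
t: 6.65
tool_pos: [0.4644, 0.0702, 0.0646]
tool_rot: [-2.226, 0.0, 2.217]
contact_force: [0.2, 0.1, 0.7]
opening: 0.0289
t: 6.98
tool_pos: [0.4748, 0.0702, 0.02]
tool_rot: [-2.219, 0.004, 2.22]
contact_force: [-0.1, 0.4, -1.5]
opening: 0.029
t: 7.32
tool_pos: [0.4755, 0.0702, 0.0216]
tool_rot: [-2.222, 0.004, 2.217]
contact_force: [-0.3, -0.5, -0.3]
opening: 0.0289
[0.47553876 0.07022718 0.02156741] [[ 0.0022 -0.0038 -1.    ]
 [ 0.     -1.      0.0038]
 [-1.     -0.     -0.0022]]
```

View pics/wrist5.png

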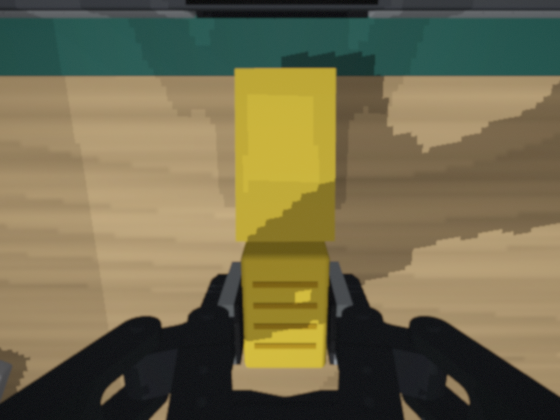

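View pics/scene5c.png

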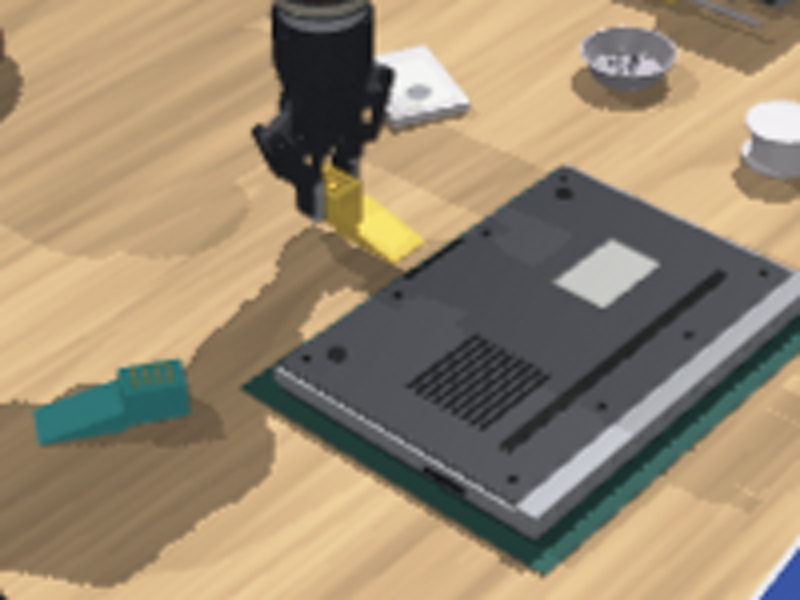

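The wedge is lined up with the dark notch mouth: notch cols 187–377, wedge cols 236–336. Now I'll lower it and check the numbers.

```bash
python3 -m crank '[[[0,0,-0.003,0],[0,0,-0.006,0],[0,0,-0.006,0],[0,0,-0.006,0],[0,0,-0.006,0]]]'
python3 - <<'E'
from h import *
z=np.load('pics/wrist5.npz');im=z['im'];c={k:z[k] for k in('fx','fy','cx','cy','xyz','attitude')}
P=cloud(c,z['d'])
for v in(66,70,73,90,150,220,260,340):print(v,P[v,285].round(4))
hsv=cv2.cvtColor(im,cv2.COLOR_RGB2HSV);m=cv2.inRange(hsv,(22,150,60),(32,255,255))
for v in(75,100,200):
    u=np.where(m[v])[0];print(v,P[v,u.min()+1].round(4),P[v,u.max()-1].round(4))
g=im.max(2)
for v in(3,8,13):
    u=np.where(g[v,150:420]<25)[0]+150;print('notch',v,u.min(),u.max(),P[v,u.min()-3].round(4),P[v,u.max()+3].round(4),P[v,284].round(4))
print(get_obs()['tool_pos'],get_obs()['contact_force'])
E
```

```text
t: 7.83
tool_pos: [0.4746, 0.0702, 0.0141]
tool_rot: [-2.219, 0.004, 2.22]
contact_force: [-0.1, -0.1, -0.3]
opening: 0.0289
66 [0.5609 0.0694 0.0035]
70 [0.5581 0.0694 0.021 ]
73 [0.5571 0.0694 0.0217]
90 [0.5513 0.0695 0.0233]
150 [0.5306 0.0695 0.0272]
220 [0.5063 0.0696 0.0342]
260 [0.497  0.0696 0.0487]
340 [0.4662 0.0697 0.0484]
75 [0.5565 0.087  0.0207] [0.5564 0.052  0.0211]
100 [0.5479 0.0868 0.0248] [0.5478 0.0517 0.0216]
200 [0.5134 0.0869 0.0325] [0.5133 0.0523 0.0327]
notch 3 187 376 [0.5791 0.1031 0.0235] [0.5787 0.0381 0.024 ] [0.5787 0.0697 0.0248]Traceback (most recent call last):
  File "<stdin>", line 10, in <module>
    return umr_minimum(a, axis, None, out, keepdims, initial, where)
ValueError: zero-size array to reduction operation minimum which has no identity
```

```bash
python3 -m crank '[[[0,0.001,0,0],[0,0.001,0,0],[0,0.001,0,0],[0,0.001,0,0]]]'
python3 -c "
from h import *
print(get_obs()['tool_pos'])"
python3 -m crank '[[[0,0,0,0],[0,0,0,0]]]'
```

```text
t: 8.17
tool_pos: [0.4748, 0.0712, 0.0144]
tool_rot: [-2.22, 0.004, 2.219]
contact_force: [-0.6, 0.1, -0.1]
opening: 0.029
[0.47479979 0.07122567 0.01436847]
t: 8.33
tool_pos: [0.4748, 0.0712, 0.0143]
tool_rot: [-2.22, 0.004, 2.219]
contact_force: [-1.1, -0.1, -0.3]
opening: 0.029
```

```bash
python3 -m crank '[[[0,0,0.0015,0],[0,0,0.0015,0],[0,0,0.0015,0],[0,0,0.0015,0]]]'
python3 -m crank '[[[0.005,0,0,0],[0.01,0,0,0],[0.015,0,0,0],[0.02,0,0,0],[0.025,0,0,0]]]'
python3 -m crank '[[[0.003,0,0,0],[0.006,0,0,0],[0.006,0,0,0],[0.006,0,0,0],[0.006,0,0,0]]]'
python3 - <<'E'
from h import *
o=get_obs();print(o['tool_pos'],R.from_rotvec(o['tool_rot']).as_matrix().round(4))
E
```

```text
t: 8.67
tool_pos: [0.4748, 0.0712, 0.0158]
tool_rot: [-2.22, 0.004, 2.219]
contact_force: [-0.3, -0.3, -0.9]
opening: 0.0288
t: 9.08
tool_pos: [0.5005, 0.0712, 0.0158]
tool_rot: [-2.22, 0.004, 2.219]
contact_force: [-0.8, -0.3, -0.8]
opening: 0.0289
t: 9.5
tool_pos: [0.5055, 0.0712, 0.0157]
tool_rot: [-2.219, 0.004, 2.22]
contact_force: [0.3, -0.2, -0.5]
opening: 0.0291
[0.5054851  0.07123764 0.01566285] [[-5.0e-04 -3.8e-03 -1.0e+00]
 [ 0.0e+00 -1.0e+00  3.8e-03]
 [-1.0e+00 -0.0e+00  5.0e-04]]
```

```bash
python3 -m crank '[[[0.004,0,0,0],[0.008,0,0,0],[0.012,0,0,0],[0.016,0,0,0],[0.019,0,0,0]]]'
python3 -m crank '[[[0,0,0,0],[0,0,0,0],[0,0,0,0]]]'
python3 - <<'E'
from h import *
o=get_obs();print(o['tool_pos'],R.from_rotvec(o['tool_rot']).as_matrix().round(4))
for n in('wrist','scene','top'):
    c=camera_model(n);im,d=get_image(n)
    np.savez(f'pics/{n}6.npz',im=im,d=d,**c);cv2.imwrite(f'pics/{n}6.png',im[:,:,::-1])
    if n=='scene':cv2.imwrite('pics/scene6c.png',cv2.resize(im[170:300,250:420],None,fx=4.5,fy=4.5,interpolation=cv2.INTER_CUBIC)[:,:,::-1])
for n in('scene','top'):
    c=camera_model(n)
    for t in('0','6'):
        P=cloud(c,np.load(f'pics/{n}{t}.npz')['d'])
        # cover top height vs x within laptop
        r=[]
        for x in(.59,.61,.65,.69,.73,.77):
            for (y0,y1) in((-.07,.03),(.11,.21)):
                s=(abs(P[...,0]-x)<.006)&(P[...,1]>y0)&(P[...,1]<y1)&(P[...,2]>.01)&(P[...,2]<.04)
                r.append(round(float(np.mean(P[s][:,2]))*1000,2))
        print(n,t,r)
E
```

```text
t: 9.92
tool_pos: [0.5235, 0.0713, 0.0152]
tool_rot: [-2.215, 0.004, 2.224]
contact_force: [-6.6, -0.1, 1.8]
opening: 0.0292
t: 10.17
tool_pos: [0.5241, 0.0713, 0.0153]
tool_rot: [-2.218, 0.004, 2.221]
contact_force: [-3.7, 1.4, -2.0]
opening: 0.0293
[0.52414425 0.0712541  0.01526014] [[-1.5e-03 -3.9e-03 -1.0e+00]
 [ 1.0e-04 -1.0e+00  3.9e-03]
 [-1.0e+00 -1.0e-04  1.5e-03]]
scene 0 [24.51, 24.3, 24.51, 24.65, 24.89, 24.62, 24.67, 24.75, 24.73, 24.84, 24.59, 24.7]
scene 6 [26.37, 26.02, 26.46, 26.67, 26.12, 26.2, 25.69, 25.75, 25.44, 24.88, 24.71, 24.75]
top 0 [25.31, 24.7, 24.35, 24.12, 24.24, 24.15, 25.13, 24.22, 24.07, 24.06, 23.25, 23.64]
top 6 [26.33, 26.51, 26.58, 27.42, 24.93, 25.49, 24.86, 25.12, 24.82, 24.84, 24.71, 24.6]
```

View pics/wrist6.png

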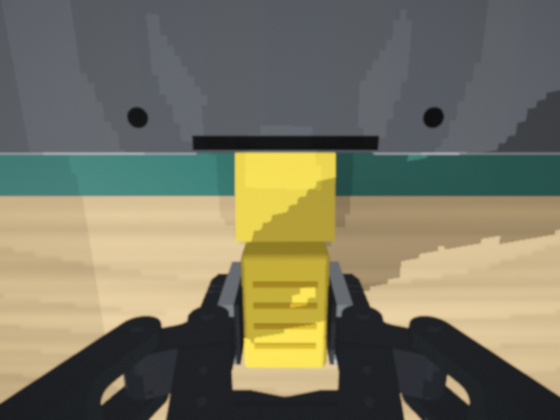

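View pics/scene6c.png

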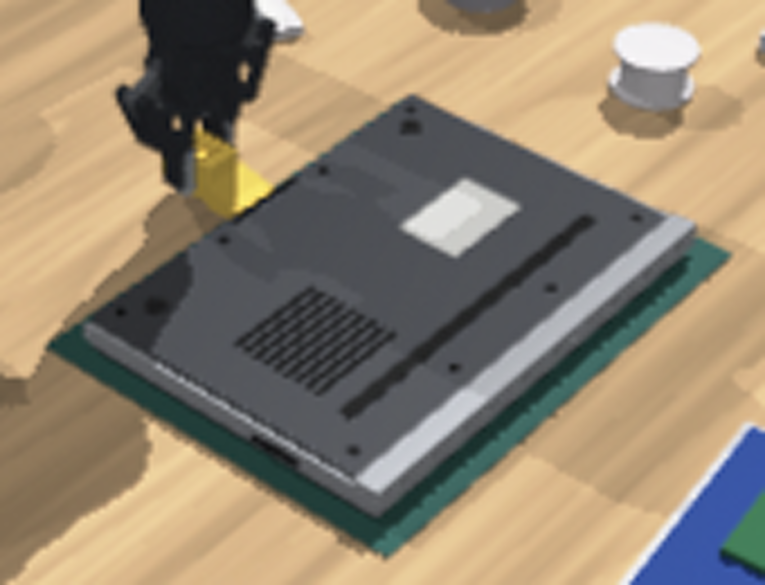

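The wedge is in the notch and the cover has started to lift. The depth data gives about 2 mm at the front, which fits the wedge ramp. Pushing further.

```bash
python3 -m crank '[[[0.002,0,0,0],[0.004,0,0,0],[0.006,0,0,0],[0.008,0,0,0],[0.008,0,0,0]]]'
python3 -m crank '[[[0,0,0,0],[0,0,0,0],[0,0,0,0]]]'
cat > gap.py <<'E'
from h import *
import sys
k=sys.argv[1];o=get_obs();print(o['tool_pos'],R.from_rotvec(o['tool_rot']).as_matrix().round(4)[2])
w=camera_model('wrist');im,d=get_image('wrist');cv2.imwrite(f'pics/wrist{k}.png',im[:,:,::-1]);np.savez(f'pics/wrist{k}.npz',im=im,d=d,**w)
def fit(P,n):
    out=[]
    for (y0,y1) in((-.08,.03),(.11,.22)):
        s=(P[...,0]>.585)&(P[...,0]<.77)&(P[...,1]>y0)&(P[...,1]<y1)&(P[...,2]>.02)&(P[...,2]<.036)
        q=P[s]; f=np.polyfit(q[:,0],q[:,2],1);out+= [round(np.polyval(f,x)*1000,2) for x in(.5785,.787)]
    print(n,'top front/rear (-y), (+y) mm',out)
D={}
for n in('scene','top'):
    c=camera_model(n);ds=[]
    for i in range(3):
        im,d=get_image(n);ds.append(d)
    cv2.imwrite(f'pics/{n}{k}.png',im[:,:,::-1])
    fit(cloud(c,np.load(f'pics/{n}0.npz')['d']),n+' before');fit(cloud(c,np.median(ds,0)),n+' now')
P=cloud(w,np.load(f'pics/wrist{k}.npz')['d'])
for u in(150,270,300,420):
    col=P[:,u];j=np.where((col[:,0]>.578)&(col[:,2]>.02)&(col[:,2]<.04))[0]
    q=col[j];f=np.polyfit(q[:,0],q[:,2],1);print('wrist col',u,'y',q[:,1].mean().round(3),'front x',q[:,0].min().round(4),'top z at front',(np.polyval(f,.5785)*1000).round(2),'slope',f[0].round(4))
E
python3 gap.py 7
```

```text
t: 10.73
tool_pos: [0.5333, 0.0711, 0.0158]
tool_rot: [-2.22, 0.004, 2.219]
contact_force: [-2.3, 0.5, -4.6]
opening: 0.0289
t: 10.98
tool_pos: [0.5332, 0.0712, 0.016]
tool_rot: [-2.221, 0.004, 2.218]
contact_force: [-0.7, 0.2, -3.1]
opening: 0.0287
[0.53321531 0.07116355 0.01604436] [-1.      0.     -0.0011]
scene before top front/rear (-y), (+y) mm [np.float64(24.46), np.float64(24.94), np.float64(24.44), np.float64(25.06)]
scene now top front/rear (-y), (+y) mm [np.float64(29.49), np.float64(24.99), np.float64(29.65), np.float64(25.06)]
top before top front/rear (-y), (+y) mm [np.float64(24.99), np.float64(25.1), np.float64(25.04), np.float64(25.09)]
top now top front/rear (-y), (+y) mm [np.float64(29.5), np.float64(24.63), np.float64(29.52), np.float64(24.22)]
wrist col 150 y 0.115 front x 0.5795 top z at front 29.31 slope -0.024
wrist col 270 y 0.075 front x 0.5783 top z at front 29.25 slope -0.0252
wrist col 300 y 0.065 front x 0.5782 top z at front 29.23 slope -0.0219
wrist col 420 y 0.026 front x 0.5793 top z at front 29.37 slope -0.0259
```

Depth now shows a gap of about 5.0 mm, slightly high. The wedge sits about 1 mm above the notch floor, so I'll lower it almost onto the floor.

```bash
python3 -m crank '[[[0,0,-0.0005,0],[0,0,-0.0008,0],[0,0,-0.0008,0],[0,0,-0.0008,0],[0,0,-0.0008,0]]]'
python3 gap.py 8; python3 -c "
from h import *
for i in range(1): print(get_obs()['contact_force'],get_obs()['t'])"
```

```text
t: 11.75
tool_pos: [0.5331, 0.0712, 0.0152]
tool_rot: [-2.22, 0.004, 2.219]
contact_force: [1.1, -0.4, -3.1]
opening: 0.029
[0.53313452 0.07117886 0.0151902 ] [-1.e+00  0.e+00 -9.e-04]
scene before top front/rear (-y), (+y) mm [np.float64(24.46), np.float64(24.94), np.float64(24.44), np.float64(25.06)]
scene now top front/rear (-y), (+y) mm [np.float64(28.69), np.float64(24.87), np.float64(28.8), np.float64(24.94)]
top before top front/rear (-y), (+y) mm [np.float64(24.99), np.float64(25.1), np.float64(25.04), np.float64(25.09)]
top now top front/rear (-y), (+y) mm [np.float64(28.55), np.float64(24.63), np.float64(28.11), np.float64(24.59)]
wrist col 150 y 0.115 front x 0.5794 top z at front 28.41 slope -0.0183
wrist col 270 y 0.075 front x 0.5782 top z at front 28.5 slope -0.0245
wrist col 300 y 0.065 front x 0.5794 top z at front 28.41 slope -0.0206
wrist col 420 y 0.026 front x 0.5793 top z at front 28.33 slope -0.0171
[ 1.14928552 -0.18446444 -3.59129297] 12.1
```

Run:
```python
from h import *
for k in('5','8'):
    z=np.load(f'pics/wrist{k}.npz');im=z['im'];c={a:z[a] for a in('fx','fy','cx','cy','xyz','attitude')}
    hsv=cv2.cvtColor(im,cv2.COLOR_RGB2HSV);m=cv2.inRange(hsv,(22,120,50),(33,255,255))
    rows=[np.where(m[:,u])[0].min()-.5 for u in range(250,325,5)];v=np.median(rows)
    zz=.0185+.002 if k=='5' else .0284
    print(k,'row',v,'x',onz(c,[[285,v]],zz)[0].round(4),'cam',c['xyz'].round(4))
    if k=='8':
        d=np.load('pics/wrist8.npz')['d'];P=cloud(c,d)
        b=[P[r,260:310].mean(0) for r in range(int(v)+8,235,10)];b=np.array(b)
        f=np.polyfit(b[:,0],b[:,2],1);print('blade slope',f[0],'z at .579',np.polyval(f,.579))
        h=P[265:335,255:315].reshape(-1,3);print('heel top z',np.median(h[:,2]))
        t=P[:100,100:460].reshape(-1,3);t=t[(t[:,0]>.582)&(t[:,2]>.02)&(t[:,2]<.04)];A=np.c_[t[:,0]-.5785,t[:,1]-.07,np.ones(len(t))];print('plane',np.linalg.lstsq(A,t[:,2],rcond=None)[0],len(t),t[:,0].max())
```

```text
5 row 66.5 x [0.5593 0.0694 0.0205] cam [0.5473 0.0695 0.1644]
8 row 178.5 x [0.5792 0.0705 0.0284] cam [0.6051 0.0704 0.1579]
blade slope -0.08421577394824281 z at .579 0.025806941608432353
heel top z 0.04226850065857733
plane [-0.01966174  0.00072199  0.02839516] 35858 0.6355450892076177
```

View pics/wrist8.png

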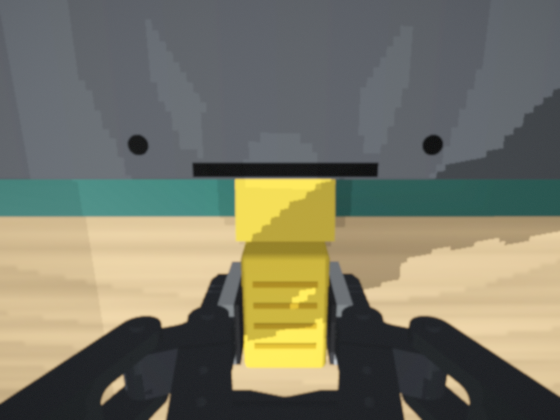

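The estimates agree: ramp geometry gives 4.6 mm, the wrist depth plane 4.4, its slope 4.1 and the scene camera 4.3. The side-to-side difference is about 0.2 mm. Last, a check that the pose is steady and nothing else has moved.

```bash
python3 -m crank '[[[0,0,0,0],[0,0,0,0],[0,0,0,0],[0,0,0,0],[0,0,0,0]]]'
python3 gap.py 9
```

```text
t: 12.52
tool_pos: [0.5329, 0.0712, 0.0151]
tool_rot: [-2.22, 0.004, 2.219]
contact_force: [1.2, -0.4, -3.2]
opening: 0.0288
[0.53292353 0.07119371 0.01514368] [-1.e+00 -0.e+00 -4.e-04]
scene before top front/rear (-y), (+y) mm [np.float64(24.46), np.float64(24.94), np.float64(24.44), np.float64(25.06)]
scene now top front/rear (-y), (+y) mm [np.float64(28.64), np.float64(24.85), np.float64(28.73), np.float64(24.96)]
top before top front/rear (-y), (+y) mm [np.float64(24.99), np.float64(25.1), np.float64(25.04), np.float64(25.09)]
top now top front/rear (-y), (+y) mm [np.float64(28.66), np.float64(24.5), np.float64(28.22), np.float64(24.62)]
wrist col 150 y 0.115 front x 0.5792 top z at front 28.28 slope -0.0204
wrist col 270 y 0.075 front x 0.5791 top z at front 28.51 slope -0.0256
wrist col 300 y 0.066 front x 0.578 top z at front 28.21 slope -0.0164
wrist col 420 y 0.026 front x 0.5793 top z at front 28.23 slope -0.0211
```

View pics/scene8.png

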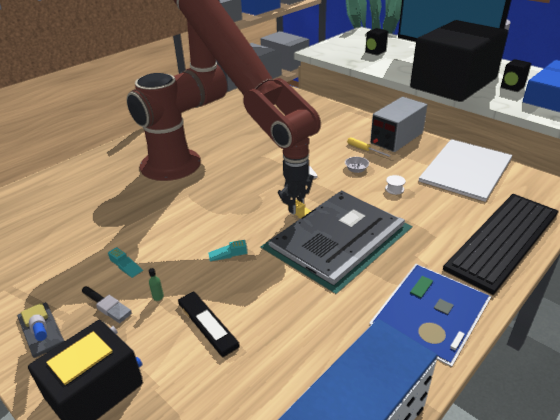

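View pics/top8.png

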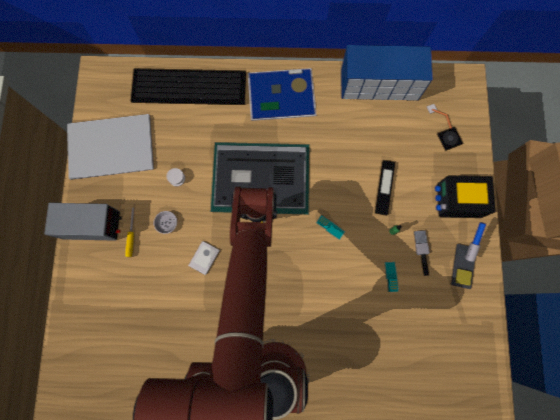

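```bash
python3 -m crank '[[[0.0008,0,0,0],[0.0008,0,0,0],[0.0008,0,0,0],[0.0008,0,0,0],[0.0008,0,0,0]]]'
python3 -m crank '[[[0,0,0,0],[0,0,0,0],[0,0,0,0]]]'
python3 gap.py 10
```

```text
t: 13.28
tool_pos: [0.5329, 0.0712, 0.015]
tool_rot: [-2.218, 0.004, 2.221]
contact_force: [-4.4, -0.1, 4.4]
opening: 0.0288
t: 13.53
tool_pos: [0.5329, 0.0712, 0.015]
tool_rot: [-2.218, 0.004, 2.221]
contact_force: [-5.8, -0.9, 2.9]
opening: 0.029
[0.5329269  0.07123998 0.01495737] [-1.      0.      0.0016]
scene before top front/rear (-y), (+y) mm [np.float64(24.46), np.float64(24.94), np.float64(24.44), np.float64(25.06)]
scene now top front/rear (-y), (+y) mm [np.float64(28.53), np.float64(24.8), np.float64(28.77), np.float64(24.97)]
top before top front/rear (-y), (+y) mm [np.float64(24.99), np.float64(25.1), np.float64(25.04), np.float64(25.09)]
top now top front/rear (-y), (+y) mm [np.float64(28.54), np.float64(24.61), np.float64(28.19), np.float64(24.57)]
wrist col 150 y 0.115 front x 0.5793 top z at front 28.28 slope -0.0211
wrist col 270 y 0.075 front x 0.5793 top z at front 28.3 slope -0.0215
wrist col 300 y 0.066 front x 0.5792 top z at front 28.3 slope -0.024
wrist col 420 y 0.026 front x 0.5792 top z at front 28.22 slope -0.0172
```

Stiction swallowed that nudge. I'll raise the wedge a fraction to centre the gap in the band.

```bash
python3 -m crank '[[[0,0,0.0003,0],[0,0,0.0004,0],[0,0,0.0004,0],[0,0,0.0004,0],[0,0,0.0004,0]]]'
python3 -m crank '[[[0,0,0,0],[0,0,0,0],[0,0,0,0]]]'
python3 gap.py 11
```

```text
t: 14.3
tool_pos: [0.533, 0.0712, 0.015]
tool_rot: [-2.218, 0.004, 2.221]
contact_force: [-4.4, 0.2, 1.4]
opening: 0.0286
t: 14.55
tool_pos: [0.533, 0.0712, 0.015]
tool_rot: [-2.218, 0.004, 2.221]
contact_force: [-6.1, -0.3, 0.3]
opening: 0.0291
[0.5330024  0.07122821 0.01504233] [-1.     -0.      0.0013]
scene before top front/rear (-y), (+y) mm [np.float64(24.46), np.float64(24.94), np.float64(24.44), np.float64(25.06)]
scene now top front/rear (-y), (+y) mm [np.float64(28.56), np.float64(24.88), np.float64(28.67), np.float64(25.12)]
top before top front/rear (-y), (+y) mm [np.float64(24.99), np.float64(25.1), np.float64(25.04), np.float64(25.09)]
top now top front/rear (-y), (+y) mm [np.float64(28.67), np.float64(24.64), np.float64(28.39), np.float64(24.45)]
wrist col 150 y 0.115 front x 0.5795 top z at front 28.22 slope -0.0173
wrist col 270 y 0.075 front x 0.5782 top z at front 28.04 slope -0.0134
wrist col 300 y 0.066 front x 0.578 top z at front 28.18 slope -0.0182
wrist col 420 y 0.026 front x 0.5792 top z at front 28.18 slope -0.0176
```

```bash
python3 -m crank '[[[0.0006,0,0.0001,0],[0.0012,0,0.0002,0],[0.0012,0,0.0002,0],[0.0012,0,0.0002,0],[0.0012,0,0.0002,0]]]'
python3 -m crank '[[[0,0,0,0],[0,0,0,0],[0,0,0,0]]]'
python3 gap.py 12
```

```text
t: 15.32
tool_pos: [0.5344, 0.0712, 0.0152]
tool_rot: [-2.219, 0.004, 2.22]
contact_force: [-2.3, 0.5, -3.0]
opening: 0.0291
t: 15.57
tool_pos: [0.5345, 0.0713, 0.0153]
tool_rot: [-2.219, 0.004, 2.22]
contact_force: [-3.0, 0.9, -3.9]
opening: 0.0289
[0.53451497 0.07125385 0.01531603] [-1.e+00 -1.e-04  4.e-04]
scene before top front/rear (-y), (+y) mm [np.float64(24.46), np.float64(24.94), np.float64(24.44), np.float64(25.06)]
scene now top front/rear (-y), (+y) mm [np.float64(29.29), np.float64(24.8), np.float64(29.49), np.float64(24.93)]
top before top front/rear (-y), (+y) mm [np.float64(24.99), np.float64(25.1), np.float64(25.04), np.float64(25.09)]
top now top front/rear (-y), (+y) mm [np.float64(29.12), np.float64(25.02), np.float64(29.11), np.float64(24.39)]
wrist col 150 y 0.115 front x 0.5795 top z at front 28.86 slope -0.025
wrist col 270 y 0.075 front x 0.5782 top z at front 28.74 slope -0.0195
wrist col 300 y 0.066 front x 0.5794 top z at front 29.03 slope -0.0307
wrist col 420 y 0.026 front x 0.5792 top z at front 28.72 slope -0.0203
```

That overshoots a little (4.6–5.0 mm), so I'll come down 0.3 mm.

```bash
python3 -m crank '[[[0,0,-0.0003,0],[0,0,-0.0003,0],[0,0,-0.0003,0],[0,0,-0.0003,0],[0,0,-0.0003,0]]]'
python3 -m crank '[[[0,0,0,0],[0,0,0,0],[0,0,0,0]]]'
python3 gap.py 13
```

```text
t: 16.33
tool_pos: [0.5348, 0.0712, 0.0153]
tool_rot: [-2.22, 0.004, 2.219]
contact_force: [-3.5, 0.8, -4.6]
opening: 0.029
t: 16.58
tool_pos: [0.5348, 0.0712, 0.0153]
tool_rot: [-2.22, 0.004, 2.219]
contact_force: [-2.9, -0.2, -3.3]
opening: 0.0293
[0.53478349 0.07119878 0.01531974] [-1.e+00  0.e+00 -1.e-04]
scene before top front/rear (-y), (+y) mm [np.float64(24.46), np.float64(24.94), np.float64(24.44), np.float64(25.06)]
scene now top front/rear (-y), (+y) mm [np.float64(29.16), np.float64(24.9), np.float64(29.4), np.float64(25.04)]
top before top front/rear (-y), (+y) mm [np.float64(24.99), np.float64(25.1), np.float64(25.04), np.float64(25.09)]
top now top front/rear (-y), (+y) mm [np.float64(28.95), np.float64(24.63), np.float64(29.02), np.float64(24.43)]
wrist col 150 y 0.115 front x 0.5796 top z at front 28.76 slope -0.0176
wrist col 270 y 0.075 front x 0.5781 top z at front 28.83 slope -0.0209
wrist col 300 y 0.066 front x 0.5795 top z at front 29.07 slope -0.0283
wrist col 420 y 0.026 front x 0.5794 top z at front 28.83 slope -0.0213
```

```bash
python3 -m crank '[[[0,0,-0.0003,0],[-0.0005,0,-0.0003,0],[-0.0005,0,-0.0003,0],[-0.0005,0,-0.0003,0],[-0.0005,0,-0.0003,0]]]'
python3 -m crank '[[[0,0,0,0],[0,0,0,0],[0,0,0,0]]]'
python3 gap.py 14
```

```text
t: 17.35
tool_pos: [0.5348, 0.0712, 0.0153]
tool_rot: [-2.221, 0.004, 2.218]
contact_force: [-0.9, 0.3, -4.1]
opening: 0.0289
t: 17.6
tool_pos: [0.5347, 0.0712, 0.0152]
tool_rot: [-2.221, 0.004, 2.218]
contact_force: [-0.0, 0.4, -3.6]
opening: 0.0286
[0.53469887 0.07121115 0.01524635] [-1.     -0.     -0.0011]
scene before top front/rear (-y), (+y) mm [np.float64(24.46), np.float64(24.94), np.float64(24.44), np.float64(25.06)]
scene now top front/rear (-y), (+y) mm [np.float64(29.26), np.float64(24.87), np.float64(29.25), np.float64(25.09)]
top before top front/rear (-y), (+y) mm [np.float64(24.99), np.float64(25.1), np.float64(25.04), np.float64(25.09)]
top now top front/rear (-y), (+y) mm [np.float64(28.9), np.float64(24.7), np.float64(28.88), np.float64(24.26)]
wrist col 150 y 0.115 front x 0.5794 top z at front 28.91 slope -0.0225
wrist col 270 y 0.075 front x 0.5794 top z at front 28.84 slope -0.0219
wrist col 300 y 0.066 front x 0.5793 top z at front 29.02 slope -0.0253
wrist col 420 y 0.026 front x 0.5789 top z at front 28.7 slope -0.0195
```

```bash
python3 -m crank '[[[-0.0008,0,0.0001,0],[-0.0016,0,0.0002,0],[-0.0016,0,0.0002,0],[-0.0016,0,0.0002,0],[-0.0016,0,0.0002,0]]]'
python3 -m crank '[[[0,0,0,0],[0,0,0,0],[0,0,0,0]]]'
python3 gap.py 15
```

```text
t: 18.37
tool_pos: [0.5326, 0.0711, 0.0152]
tool_rot: [-2.219, 0.004, 2.22]
contact_force: [1.0, -0.4, -2.6]
opening: 0.0291
t: 18.62
tool_pos: [0.5326, 0.0711, 0.0152]
tool_rot: [-2.219, 0.004, 2.22]
contact_force: [0.4, -0.5, -3.7]
opening: 0.0295
[0.53261189 0.07114566 0.01519845] [-1.e+00  1.e-04  2.e-04]
scene before top front/rear (-y), (+y) mm [np.float64(24.46), np.float64(24.94), np.float64(24.44), np.float64(25.06)]
scene now top front/rear (-y), (+y) mm [np.float64(28.52), np.float64(24.87), np.float64(28.78), np.float64(24.84)]
top before top front/rear (-y), (+y) mm [np.float64(24.99), np.float64(25.1), np.float64(25.04), np.float64(25.09)]
top now top front/rear (-y), (+y) mm [np.float64(28.37), np.float64(24.69), np.float64(28.69), np.float64(24.47)]
wrist col 150 y 0.115 front x 0.5791 top z at front 28.18 slope -0.0165
wrist col 270 y 0.075 front x 0.5793 top z at front 28.34 slope -0.0227
wrist col 300 y 0.065 front x 0.5792 top z at front 28.44 slope -0.0243
wrist col 420 y 0.026 front x 0.5788 top z at front 28.21 slope -0.0197
```

```bash
python3 -m crank '[[[0.0007,0,0,0],[0.0014,0,0,0],[0.0014,0,0,0],[0.0014,0,0,0],[0.0014,0,0,0]]]'
python3 gap.py 16
```

```text
t: 19.38
tool_pos: [0.5329, 0.0712, 0.0151]
tool_rot: [-2.216, 0.004, 2.223]
contact_force: [-5.9, -0.4, 1.0]
opening: 0.0292
[0.53294841 0.07121954 0.01506974] [-1.0e+00  1.0e-04  2.9e-03]
scene before top front/rear (-y), (+y) mm [np.float64(24.46), np.float64(24.94), np.float64(24.44), np.float64(25.06)]
scene now top front/rear (-y), (+y) mm [np.float64(28.65), np.float64(24.78), np.float64(28.75), np.float64(25.05)]
top before top front/rear (-y), (+y) mm [np.float64(24.99), np.float64(25.1), np.float64(25.04), np.float64(25.09)]
top now top front/rear (-y), (+y) mm [np.float64(28.45), np.float64(24.58), np.float64(28.4), np.float64(24.36)]
wrist col 150 y 0.115 front x 0.5795 top z at front 28.42 slope -0.0222
wrist col 270 y 0.075 front x 0.5794 top z at front 28.31 slope -0.0232
wrist col 300 y 0.066 front x 0.578 top z at front 28.21 slope -0.0157
wrist col 420 y 0.026 front x 0.5792 top z at front 28.23 slope -0.0203
```

```bash
python3 -m crank '[[[0.0004,0,0.0002,0],[0.0004,0,0.0002,0],[0.0004,0,0.0002,0],[0.0004,0,0.0002,0]]]'
python3 -m crank '[[[0,0,0,0],[0,0,0,0],[0,0,0,0]]]'
python3 gap.py 17
```

```text
t: 20.07
tool_pos: [0.5333, 0.0713, 0.0151]
tool_rot: [-2.216, 0.004, 2.223]
contact_force: [-5.7, -0.4, -0.5]
opening: 0.029
t: 20.32
tool_pos: [0.5332, 0.0713, 0.0152]
tool_rot: [-2.216, 0.004, 2.223]
contact_force: [-4.6, -0.2, -0.2]
opening: 0.0292
[0.53324861 0.07128467 0.01515323] [-1.      0.      0.0031]
scene before top front/rear (-y), (+y) mm [np.float64(24.46), np.float64(24.94), np.float64(24.44), np.float64(25.06)]
scene now top front/rear (-y), (+y) mm [np.float64(28.8), np.float64(24.86), np.float64(28.77), np.float64(25.07)]
top before top front/rear (-y), (+y) mm [np.float64(24.99), np.float64(25.1), np.float64(25.04), np.float64(25.09)]
top now top front/rear (-y), (+y) mm [np.float64(28.49), np.float64(24.82), np.float64(28.66), np.float64(24.34)]
wrist col 150 y 0.115 front x 0.5792 top z at front 28.27 slope -0.0184
wrist col 270 y 0.075 front x 0.578 top z at front 28.4 slope -0.0192
wrist col 300 y 0.066 front x 0.5793 top z at front 28.35 slope -0.0188
wrist col 420 y 0.026 front x 0.5791 top z at front 28.23 slope -0.0172
```

```bash
python3 -m crank '[[[0.0001,0,0,0],[0.0001,0,0,0],[0.0001,0,0,0],[0.0001,0,0,0],[0.0001,0,0,0]]]'
python3 gap.py 18; python3 -c "
from station import *
print(get_obs()['tool_pos']);print(finish_job())"
```

```text
t: 21.08
tool_pos: [0.5332, 0.0713, 0.0151]
tool_rot: [-2.216, 0.004, 2.223]
contact_force: [-5.5, -0.7, 0.2]
opening: 0.029
[0.53324448 0.07128643 0.01513469] [-1.      0.      0.0034]
scene before top front/rear (-y), (+y) mm [np.float64(24.46), np.float64(24.94), np.float64(24.44), np.float64(25.06)]
scene now top front/rear (-y), (+y) mm [np.float64(28.78), np.float64(24.9), np.float64(28.75), np.float64(25.09)]
top before top front/rear (-y), (+y) mm [np.float64(24.99), np.float64(25.1), np.float64(25.04), np.float64(25.09)]
top now top front/rear (-y), (+y) mm [np.float64(28.57), np.float64(24.61), np.float64(28.29), np.float64(24.71)]
wrist col 150 y 0.115 front x 0.5796 top z at front 28.4 slope -0.0226
wrist col 270 y 0.075 front x 0.5781 top z at front 28.26 slope -0.0176
wrist col 300 y 0.066 front x 0.5782 top z at front 28.2 slope -0.0156
wrist col 420 y 0.026 front x 0.5792 top z at front 28.44 slope -0.0196
[0.53325061 0.07127038 0.0151182 ]
the job is handed in; nothing more can be done
None
```

I gripped the yellow wedge by its heel and pushed it level about 38 mm into the notch, resting on or just above the notch floor. I handed the job in at about 21.4 s with the wedge still held there at the 60 N grip setting and the cover resting on it.

**Gap:** the last checks put it at about 4.3 mm (scene camera depth), 4.2–4.4 mm (wrist camera depth) and 4.6 mm (ramp geometry). The scene camera shows left and right equal within about 0.1 mm, and the wedge is level to about 0.2°.

**Disagreement:** the noisier top camera read only 3.3–3.6 mm, below the 4 mm limit. I trusted the other estimates instead.

**Adjusting:** while setting the gap I overshot to about 5.0 mm at most (up to about 5.4 mm by ramp geometry) and drew back. Friction made the last fractions of a millimetre uneven.

**Other things:** the late scene and top views showed nothing else on the bench moved. The highest wrist force I read was about 7 N.

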